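# Tuck the drip strip under the instrument's apron and hold it down

## Robot

A 7-joint arm with a two-finger parallel gripper is mounted at the origin on the work surface. World frame = base frame: x ahead of the robot, y to its left, z up, the work surface at z = 0. Lengths are in m, angles in degrees, forces in N, time in s.
With the tool pointing down it reaches from about 0.4 to 0.85 m from the base axis. Payload 4.4 kg.
Tool frame: the origin (TCP) lies on the front face of the gripper's body, between the roots of the fingers; the fingertips stand 97 mm ahead of it and the grasp point (between the pads) lies 78 mm ahead of it; z points along the fingers, y is the direction in which the jaws open and shut (so a half turn about z gives the same grasp; the last joint's range is limited). The gripper opens to 94 mm and grips with 3 to 60 N. Pads are 16 mm wide; open, the fingers measure 119 mm over their backs; the gripper's body (75 mm by 177 mm) begins 78 mm behind the grasp point.
Start: joints at [-72.067, 36.005, 2.206, 86.941, -1.547, 57.084, -1.146], TCP at [0.24, 0.604, 0.303] pointing down, gripper open.
Joint ranges: [-175.42, 175.42], [-21.48, 121.26], [-71.46, 75.88], [10.55, 141.38], [-63.04, 243.04], [13.31, 113.54], [-168.57, 168.57]. Speed limits (degrees/s): [147.25, 147.25, 180, 180, 180, 180, 180].

## Interface

Orientations are given as a 3x3 rotation matrix whose columns are the frame's x, y, z axes.
In Python, from rig import * gives the robot as it stands. Calls block until the motion is done:
- move_ptp(position, orientation): joint-space move of the TCP to a pose.
- line_to(position, attitude=None, velocity=0.15): straight line of the TCP; attitude=None keeps the orientation; velocity is the mean speed in m/s.
- move_joints(angles): joint-space move.
- grip(opening, grasp_force=None): finger opening in m; grasp_force is the grip in N (None keeps the last); returns when the fingers have stopped.
- pause(seconds).
- solve_ik(position, orientation): joint angles nearest the present ones, or None.
- sense(): the state.
- read_camera(name): name is "side" or "top" or "wrist"; returns a dict with "pixels" (400x640x3 uint8, red, green, blue), "camera_matrix" (3x3 intrinsics, pixels), "R" (3x3) and "t" (3): a world point X has camera coordinates R X + t. Camera axes: x right, y down, z forward; pixel columns grow to the right and rows downward; lengths in m; the calibration is good to about 2 mm. A picture is of the moment at which its call begins. There is no depth.
A pose or a line that the arm cannot do raises MotionError and nothing moves.
- job_done(): hands the job in, once; it reports no verdict.
The state is a dict: "time_s": time; "joint_pos": joint angles; "joint_vel": joint speeds; "joint_efforts": joint torques, N m; "position": TCP position; "eef_rot": TCP orientation; "wrist_force": force on the tool from outside, world axes, zero at the start; "wrist_torque": the same for the moment, N m; "grip_width": finger opening in m.
Only numpy, scipy, OpenCV 4.12 (cv2) and the standard library are available. Lean on these libraries where they do the work, as an engineer would, in place of code of your own. Each camera call takes 0.05 s, during which the arm holds its last target. There are 200 camera calls.

## Task

Bring the bare metal drip strip to the white board in front of the bench instrument and slide its front edge under the blue hinged apron, square and centred, until the orange line meets the apron's edge, without lifting the apron. Finish while still holding the strip pressed firmly down, flat on the board, so that its adhesive can take: do not let go. Leave the black spare strip and everything else on the bench where it is.

Things in the scene. Friction and masses are not known exactly. Their poses are not given: they have to be found in the camera images.
- strip: bare metal strip, 0.2 kg, flat on the bench: plate 110 (x) by 150 (y) by 3 mm, origin under its centre, z up. Its +x long edge is the front edge that goes under the apron. Dark upright grip rib: 56 mm along x, 12 mm thick along y, middle at x = -18, y = 0 mm, top 33 mm above the underside. An orange line 5 mm wide runs along y, 30 mm behind the front edge
- strip_rib (a point): point to grip in the strip's rib: mid-length, 25 mm above the underside of the strip (8 mm below the rib's top); same axes as the strip
- strip_edge (a point): middle of the strip's front edge, at the underside (55 mm along +x from the strip's origin); same axes as the strip
- spare: black plastic spare strip of the same shape with a white line; not used, it may lie where the metal one might have lain
- station: fixed instrument at the robot's left, front to the right: housing 254 mm wide, 212 mm tall, front face at x = 64 mm, on a white board 240 mm wide (y), 12 mm thick, that sticks out 130 mm in front of the apron's edge. x points into the instrument, the way the strip goes in; origin at bench level below the middle of the apron's free edge
- lap (a point): point on the board's top surface (12 mm above the bench) straight below the middle of the apron's free edge; axes as the station's
- apron_edge (a point): middle of the apron's free edge, some 11 mm above the board. The blue apron is a light flap 180 (y) by 62 (x) by 3 mm, hinged at the housing; flat underside 5.5 mm above the board, outer 10 mm turned up, leaving 9 mm at the mouth. Kept lapped by its weight and a weak spring (under 1 N at the edge lifts it)
- apron (a joint): angle of the apron's hinge, rad: 0 lapped (its lower stop), grows as its free edge is lifted; 0.1 rad raises the edge 6 mm
- reagent: amber bottle, 60 mm across, 140 mm tall; origin under its middle
- jar: white jar, 64 mm across, 75 mm tall; origin under its middle
- beaker: glass beaker, 72 mm across, 90 mm tall; origin under its middle
- rack: orange rack of small tubes, 70 by 160 mm, 62 mm tall; origin under its middle
There are look-alikes about, which are no part of the job. Several things have the shape of the strip; the one meant has the colours described above.

How it is judged:
By the outcome, as a careful person would: the job done as asked, in the order asked, and still so for the second after the job is handed in, while the arm keeps its last pose, push and grip.
It also fails if it takes over 42 s, if anything falls off the work surface, if the arm or the gripper's body presses on something with over 40 N, if the wrist force passes 120 N, or if a joint passes its speed limit or range.

## Working session

There is one attempt and no reset: what is moved stays moved. The work goes in short steps, each a Python script; the robot and the scene stay as the last script left them, time stands still between calls to the robot, and variables do not carry over. Pictures are saved under pics/ and viewed, about 8 in all and at most 12, crops included, and the job is handed in when it is done.

```bash
mkdir -p pics; ls
python3 - <<'E'
from rig import *
import cv2
for n in("top","side"):
    c=read_camera(n); cv2.imwrite(f"pics/{n}0.png",c["pixels"][:,:,::-1]); print(n,c["camera_matrix"].tolist(),c["R"].round(4).tolist(),c["t"].round(4).tolist())
s=sense(); print(s["time_s"],s["eef_rot"],s["grip_width"])
E
```

```text
pics
top [[427.68224462546044, 0.0, 320.0125772034479], [0.0, 427.68224462546044, 201.00591036291584], [0.0, 0.0, 1.0]] [[-0.0144, -0.9999, 0.0078], [-0.9992, 0.0141, -0.0368], [0.0367, -0.0083, -0.9993]] [-0.1285, 0.5471, 1.2374]
side [[378.5768887216433, 0.0, 315.2282590595395], [0.0, 378.5768887216433, 200.48023238694196], [0.0, 0.0, 1.0]] [[-0.7674, 0.6412, -0.0005], [0.5645, 0.6753, -0.4746], [-0.304, -0.3645, -0.8802]] [0.5221, -0.2072, 1.3741]
0.1 [[-9.29119312e-01  3.69779657e-01 -5.55958937e-04]
 [ 3.69780071e-01  9.29118040e-01 -1.53861588e-03]
 [-5.23973753e-05 -1.63514027e-03 -9.99998662e-01]] 0.09396538872546077
```

View pics/top0.png

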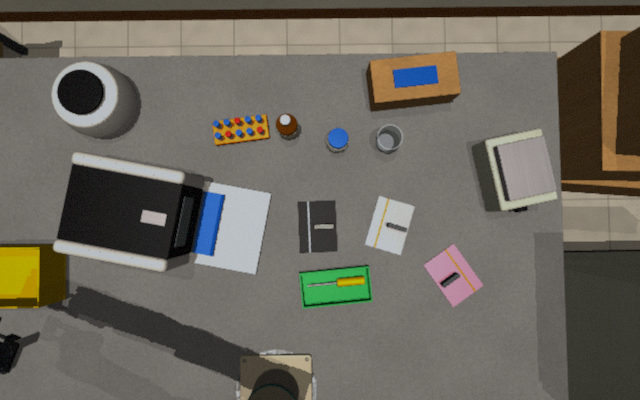

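View pics/side0.png

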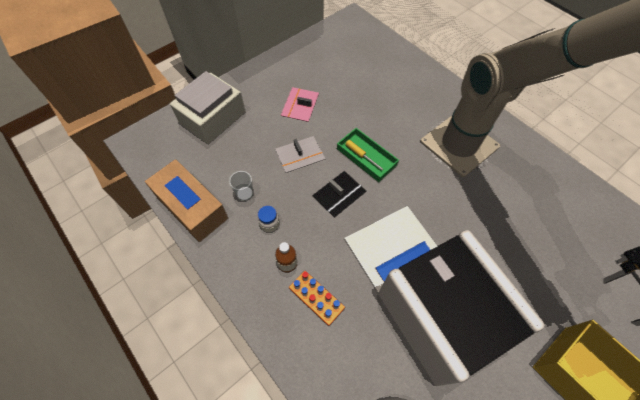

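Candidates in the top picture: light grey strip with orange line (390,225), pink with orange line (453,275), and black with white line (318,226, the spare). The grey one at (390,225) fits, with its orange line on the left, so its front faces the station. The station board is at (237,228) and the blue apron at (209,224).

```bash
cat > h.py <<'E'
from rig import *
import numpy as np, cv2
def ray(c,uv,z):
    "pixels (N,2) -> world points on plane height z"
    uv=np.atleast_2d(np.asarray(uv,float)); K,R,t=map(np.asarray,(c["camera_matrix"],c["R"],c["t"]))
    d=np.c_[uv,np.ones(len(uv))]@np.linalg.inv(K).T@R; o=-R.T@t
    return o+d*((z-o[2])/d[:,2])[:,None]
def proj(c,X):
    p=(np.atleast_2d(X)@np.asarray(c["R"]).T+c["t"])@np.asarray(c["camera_matrix"]).T
    return p[:,:2]/p[:,2:]
def blob(mask,roi):
    "largest contour in roi (x0,y0,x1,y1)"
    x0,y0,x1,y1=roi; m=np.zeros(mask.shape,np.uint8); m[y0:y1,x0:x1]=mask[y0:y1,x0:x1]
    cs,_=cv2.findContours(m,cv2.RETR_EXTERNAL,cv2.CHAIN_APPROX_NONE)
    return max(cs,key=cv2.contourArea)[:,0,:]
def rect(P):
    "min-area rectangle of world points: centre, (w,h), corner array, in m"
    r=cv2.minAreaRect((P[:,:2]*1000).astype(np.float32)); return np.array(r[0])/1000,np.array(r[1]),r[2],cv2.boxPoints(r)/1000
def hsv(c): return cv2.cvtColor(c["pixels"],cv2.COLOR_RGB2HSV)
def down(yaw):
    "tool down, tool x along -(c,s)... tool y along strip y for strip yaw"
    c,s=np.cos(yaw),np.sin(yaw); return np.array([[c,-s,0],[s,c,0],[0,0,1.]])@np.diag([-1,1,-1.])
E
python3 - <<'E'
from h import *
c=read_camera("top"); H=hsv(c)
light=((H[...,1]<60)&(H[...,2]>140)).astype(np.uint8)
org=cv2.inRange(H,(8,90,120),(28,255,255)); blu=cv2.inRange(H,(100,130,60),(125,255,255))
for n,m,roi,z in(("strip",light|(org>0),(355,185,425,265),.003),("line",org,(355,185,425,265),.003),("board",light|(blu>0),(195,170,280,285),.012),("apron",blu,(190,180,232,265),.02)):
    b=blob(m,roi); print(n,len(b),b.min(0),b.max(0),*[np.round(q,4).tolist() for q in rect(ray(c,b,z))])
p=c["pixels"][:,:,::-1]
cv2.imwrite("pics/crop.png",np.hstack([cv2.resize(p[180:290,190:290],(400,440),interpolation=2),cv2.resize(p[180:270,350:432],(400,440),interpolation=2)]))
E
```

```text
strip 211 [365 196] [414 254] [0.4722, -0.3386] [112.1901, 151.6475] 72.914 [[0.3831999897956848, -0.3700000047683716], [0.5281999707221985, -0.41449999809265137], [0.5612000226974487, -0.30730000138282776], [0.41620001196861267, -0.26269999146461487]]
line 98 [374 198] [388 247] [0.4799, -0.3147] [3.6391, 149.5495] 72.7224 [[0.40799999237060547, -0.29420000314712524], [0.5508000254631042, -0.3386000096797943], [0.5519000291824341, -0.3352000117301941], [0.4090999960899353, -0.2906999886035919]]
board 287 [195 182] [270 274] [0.4725, 0.1243] [192.1451, 241.1209] 78.5573 [[0.3352000117301941, 0.05400000140070915], [0.5716000199317932, 0.006200000178068876], [0.6097000241279602, 0.19449999928474426], [0.3734000027179718, 0.24230000376701355]]
apron 156 [193 192] [223 255] [0.4854, 0.1875] [59.1448, 176.6988] 78.7806 [[0.3930000066757202, 0.17569999396800995], [0.5662999749183655, 0.1412999927997589], [0.5777999758720398, 0.19939999282360077], [0.40450000762939453, 0.2337000072002411]]
```

View pics/crop.png

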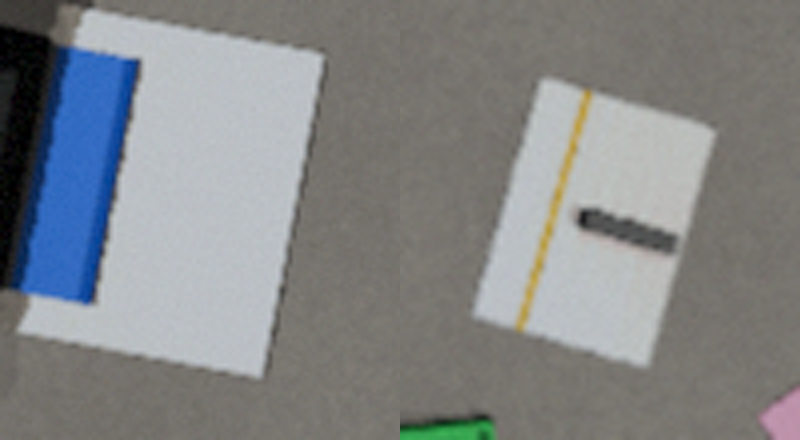

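Run:
```python
from h import *
r=np.radians
s=sense(); print(s["time_s"],s["position"])
for nm,p,yaw in(("up",[.24,.604,.42],None),("pre",[.467,-.356,.25],72.9),("grasp",[.467,-.356,.103],72.9),("mid",[.44,0,.25],78.5),("end",[.4707,.1154,.115],78.56)):
    for k in((0,180) if yaw else (0,)):
        q=solve_ik(np.array(p),s["eef_rot"] if yaw is None else down(r(yaw+k))); print(nm,k,None if q is None else np.round(q,1))
```

```text
0.15 [0.24021427 0.60361876 0.30199082]
up 0 [-72.3  30.8   2.7  77.2  -1.4  72.1  -1.3]
pre 0 [  -0.4   51.3   65.5  101.5  -52.3   63.8 -113.8]
pre 180 [  9.7  40.6  41.5 101.2 -33.5  51.3  49. ]
grasp 0 [ 59.4  53.3 -41.3 104.5  51.1  42.9 152.3]
grasp 180 [ 33.1  46.8   2.4 105.3  -3.7  27.9  20.9]
mid 0 [ 11.2  25.  -20.3 122.   14.7  35.3 149. ]
mid 180 [-21.   25.8  24.1 122.8 -18.1  34.7   4.5]
end 0 [ -4.7  42.1 -18.4 120.8  34.3  22.1 117.7]
end 180 [-25.4  41.9  12.4 121.4 -26.   19.2  -2.8]
```

Run:
```python
from h import *
Rg=down(np.radians(72.9+180))
line_to([.24,.604,.42],velocity=.25)
move_ptp([.467,-.356,.40],Rg); print(sense()["time_s"])
line_to([.467,-.356,.27],velocity=.25)
s=sense(); print(s["time_s"],s["position"],s["wrist_force"])
c=read_camera("wrist"); cv2.imwrite("pics/w1.png",c["pixels"][:,:,::-1])
np.savez("w1.npz",**c); print(proj(c,[[.467,-.356,.033],[.4722,-.3386,.003]]))
```

```text
4.2083
4.875 [ 0.46739438 -0.35667925  0.27097834] [-0.28500739 -1.21398206  1.16528854]
[[319.36026589 183.31900412]
 [319.28098617 160.32390945]]
```

View pics/w1.png

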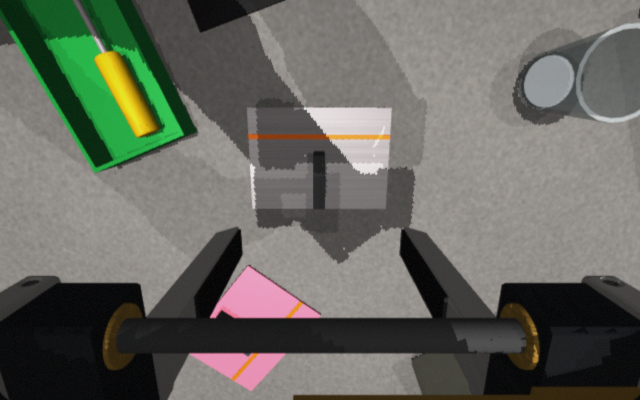

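The metallic strip with the orange line (row 136) lies square in view. Its rib is at about (319, 152–208), and the predicted grip point (319,183) falls on it. Next I refine from the rib and the line, then grasp.

Run:
```python
from h import *
c=dict(np.load("w1.npz")); H=hsv(c)
org=cv2.inRange(H,(5,120,80),(25,255,255)); L=ray(c,blob(org,(235,120,405,150)),.003)
cen,wh,a,box=rect(L); print("line",cen,wh,a)
v=cv2.fitLine((L[:,:2]).astype(np.float32),cv2.DIST_L2,0,.01,.01).ravel(); print("line-normal yaw",np.degrees(np.arctan2(v[1],v[0]))%180+90-180+0, v)
dark=(H[...,2]<45).astype(np.uint8); b=blob(dark,(305,140,335,215)); print(b.min(0),b.max(0))
cen2,wh2,a2,box2=rect(ray(c,b,.033)); print("rib",cen2,wh2,a2)
u=np.array([-v[1],v[0]]); u*=np.sign(u[1]); print("yaw",np.degrees(np.arctan2(u[1],u[0])),"rib mid from line",cen-.043*u)
```

```text
line [ 0.47891327 -0.31408389] [  5.22847986 149.24012756] 72.92967987060547
line-normal yaw 72.63699 [ 0.95443326 -0.29842454  0.47872266 -0.31380916]
[314 176] [324 208]
rib [ 0.46393161 -0.36476205] [33.65160751 10.15431786] 72.62098693847656
yaw 72.63699 rib mid from line [ 0.46608101 -0.35512453]
```

Run:
```python
from h import *
Rg=down(np.radians(72.7+180))
line_to([.4665,-.3555,.15],Rg,velocity=.2)
line_to([.4665,-.3555,.1035],velocity=.06)
s=sense(); print(s["time_s"],s["position"],s["wrist_force"])
grip(.008,55); s=sense(); print(s["grip_width"],s["wrist_force"],s["time_s"])
line_to([.4665,-.3555,.25],velocity=.15)
s=sense(); print(s["grip_width"],s["wrist_force"],s["time_s"])
yaw=np.radians(78.6); xd=np.array([np.cos(yaw),np.sin(yaw),0]); lap=np.array([.4792,.1575,0])
back=.09                             # rib-to-lap: 73 mm is edge at lap
P=lap-(.073+.04)*xd
Re=down(yaw+np.pi)
move_ptp([P[0],P[1],.25],Re)
line_to([P[0],P[1],.16],velocity=.15)
s=sense(); print(s["time_s"],s["position"],s["wrist_force"],P)
for n in("wrist","top"):
    c=read_camera(n); np.savez(n+"2.npz",**c)
    im=c["pixels"][:,:,::-1]
    if n=="top": im=cv2.resize(im[150:300,150:350],(640,480),interpolation=2)
    cv2.imwrite(f"pics/{n}2.png",im)
```

```text
6.6 [ 0.46654446 -0.35575953  0.10366715] [-0.0031928  -0.06004987 -0.07221749]
0.011165139042406206 [-0.03854073  0.55001826  0.72273753] 7.825
0.011678645868650086 [-1.04572416  1.42133201 -2.26108259] 8.95
11.1917 [0.45736954 0.04602859 0.16034889] [ 0.28533645 -0.04623064 -2.12065131] [0.45686472 0.04672936 0.        ]
```

View pics/wrist2.png

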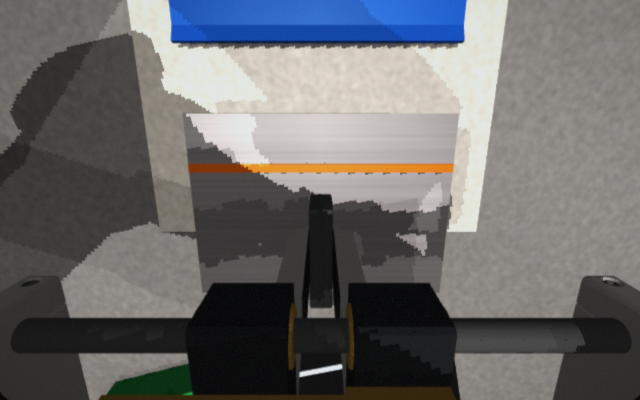

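The strip is held squarely: front edge at row 113 (columns 184–459), orange line at row 168, apron's free edge at row 43 (columns 172–464). Next I measure both.

```bash
cat >> h.py <<'E'
def fit(P):
    v=cv2.fitLine(P[:,:2].astype(np.float32),cv2.DIST_HUBER,0,.001,.001).ravel(); u=np.array([-v[1],v[0]]); u*=np.sign(u[1]); return u,v[2:]
def measure(c,zs):
    "apron edge (z .023) and orange line (z zs): normals and mid points"
    H=hsv(c); out=[]
    for m,roi,z,low in((cv2.inRange(H,(100,120,40),(130,255,255)),(120,0,520,250),.023,1),(cv2.inRange(H,(5,120,60),(25,255,255)),(150,60,490,260),zs,0)):
        b=blob(m,roi); x0,x1=b[:,0].min(),b[:,0].max()
        ys=[(b[b[:,0]==x,1].max()+.5) if low else b[b[:,0]==x,1].mean() for x in range(x0+4,x1-3)]
        P=ray(c,np.c_[np.arange(x0+4,x1-3),ys],z); u,_=fit(P)
        E=ray(c,[[x0,ys[0]],[x1+1,ys[-1]]],z); out.append((np.degrees(np.arctan2(u[1],u[0])),E.mean(0),np.linalg.norm(E[1]-E[0])*1e3,(x0,x1,np.mean(ys))))
    return out
E
python3 - <<'E'
from h import *
c=dict(np.load("wrist2.npz")); zs=.1603-.103+.003
a,l=measure(c,zs); print("apron",a); print("line",l)
T=np.array([.45737,.04603]); F=ray(c,[[184,113],[459,113]],zs); print("front edge",F, np.linalg.norm(F[1]-F[0]))
u=np.array([np.cos(np.radians(a[0])),np.sin(np.radians(a[0]))]); n=np.array([-u[1],u[0]])
for nm,p in(("line",l[1][:2]),("front",F.mean(0)[:2]),("apron",a[1][:2])): print(nm,"from TCP: fwd,lat mm",(p-T)@u*1e3,(p-T)@n*1e3)
E
```

```text
apron (np.float32(78.581566), array([0.47875771, 0.15890739, 0.023     ]), np.float64(182.38706032526693), (np.int32(169), np.int32(465), np.float64(42.482698961937714)))
line (np.float32(78.53837), array([0.46661073, 0.08831824, 0.0603    ]), np.float64(150.00840956640192), (np.int32(188), np.int32(453), np.float64(167.8546511627907)))
front edge [[0.40020137 0.13245026 0.0603    ]
 [0.54545625 0.10308014 0.0603    ]] 0.14819441811820042
line from TCP: fwd,lat mm 43.280659146998055 -0.6859142569084499
front from TCP: fwd,lat mm 73.37580700732204 -0.9512296169272678
apron from TCP: fwd,lat mm 114.87744867867379 1.3822467299797372
```

Run:
```python
from h import *
y=np.radians(78.57); u=np.array([np.cos(y),np.sin(y)]); n=np.array([-u[1],u[0]]); Re=down(y+np.pi)
T=np.array([.45737,.04603])+.002*n
line_to([*T,.121],Re,velocity=.12)
f0=sense()["wrist_force"][2]
z=.1185
while z>.1125:
    line_to([*T,z],velocity=.03); pause(.05); s=sense(); f=s["wrist_force"][2]-f0; print(round(z,4),s["position"].round(4) if hasattr(s["position"],'round') else s["position"],round(f,2))
    if f>2.5: break
    z-=.0008
z+=.0007; line_to([*T,z],velocity=.03); pause(.1)
s=sense(); print(s["time_s"],s["position"],s["wrist_force"],f0,z)
c=read_camera("wrist"); np.savez("wrist3.npz",**c)
for r in measure(c,s["position"][2]-.1037+.003): print(r, (r[1][:2]-s["position"][:2])@u*1e3,(r[1][:2]-s["position"][:2])@n*1e3)
cv2.imwrite("pics/w3.png",c["pixels"][:,:,::-1])
```

```text
0.1185 [0.4557 0.0465 0.1189] -0.13
0.1177 [0.4554 0.0464 0.1177] -0.02
0.1169 [0.4554 0.0464 0.1169] -0.28
0.1161 [0.4554 0.0464 0.1161] -0.38
0.1153 [0.4555 0.0464 0.1154] 2.75
13.6167 [0.45535382 0.04647541 0.11590082] [ 0.00725284  0.41076375 -3.01030299] -2.130183580916065 0.11600000000000002
(np.float32(78.61524), array([0.47874831, 0.1584688 , 0.023     ]), np.float64(180.41464475524023), (np.int32(135), np.int32(507), np.float64(26.483561643835618))) 114.40838295583659 -0.7367278688423325
(np.float32(78.61234), array([0.46443667, 0.0886583 , 0.01520082]), np.float64(150.54115106711762), (np.int32(188), np.int32(453), np.float64(167.8875968992248))) 43.1462528580829 -0.5433133671859754
```

View pics/w3.png

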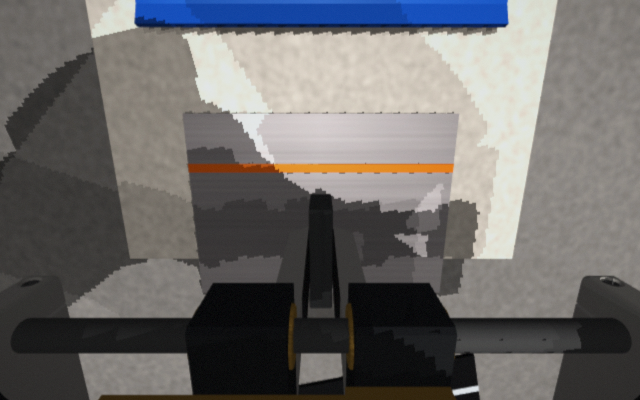

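Centred within 0.2 mm and square within 0.01°. The line's centre is 71.3 mm from the apron's edge. Slide in, recheck near the end, then press.

Run:
```python
from h import *
y=np.radians(78.6); u=np.array([np.cos(y),np.sin(y)]); n=np.array([-u[1],u[0]])
T=np.array([.45535,.04647])
for d in(.045,.063):
    line_to([*(T+d*u),.116],velocity=.05); pause(.1); s=sense(); print(d,s["position"],s["wrist_force"],s["time_s"])
c=read_camera("wrist"); np.savez("wrist4.npz",**c)
for r in measure(c,s["position"][2]-.1037+.003): print(r, (r[1][:2]-s["position"][:2])@u*1e3,(r[1][:2]-s["position"][:2])@n*1e3)
cv2.imwrite("pics/w4.png",c["pixels"][:,:,::-1])
```

```text
0.045 [0.46419987 0.09011636 0.11604901] [ 0.57703087  0.06119459 -1.50113201] 14.8167
0.063 [0.46772907 0.10804705 0.11601318] [-1.46404444 -0.18443164 -2.84488878] 15.425
(np.float32(78.46919), array([0.48742425, 0.20116078, 0.023     ]), np.float64(180.98486104186372), (np.int32(141), np.int32(502), np.float64(151.15536723163842))) 95.16960354643359 -0.9020095561636701
(np.float32(78.640656), array([0.47681552, 0.1502411 , 0.01531318]), np.float64(150.52369065380685), (np.int32(188), np.int32(453), np.float64(167.77906976744185))) 43.15761263769386 -0.5672233720138417
```

View pics/w4.png

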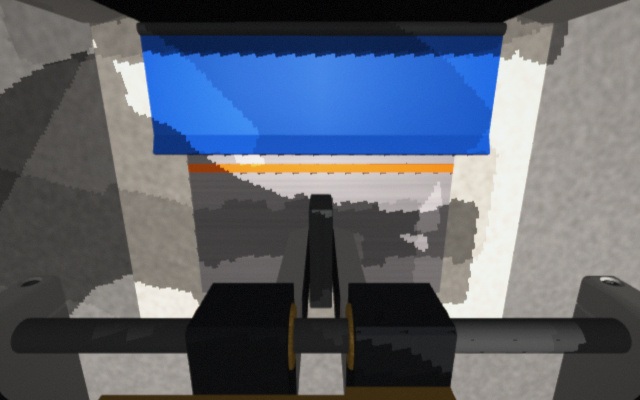

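The strip is under the apron and the apron is still lapped. The apron's edge is at row 154 (columns 154–490) and the line at row 168, so I go the remaining ~8 mm and press.

Run:
```python
from h import *
y=np.radians(78.6); u=np.array([np.cos(y),np.sin(y)]); n=np.array([-u[1],u[0]])
c=dict(np.load("wrist4.npz")); T4=np.array([.46773,.10805])
E=ray(c,[[154,155],[490.5,155]],.023); print("apron edge",np.linalg.norm(E[1]-E[0]),(E.mean(0)[:2]-T4)@u*1e3,(E.mean(0)[:2]-T4)@n*1e3, np.degrees(np.arctan2(*(E[1]-E[0])[[1,0]]))+90)
T=np.array([.45535,.04647])+.0710*u
line_to([*T,.116],velocity=.04); pause(.1)
s=sense(); f0=-2.6; print(s["position"],s["wrist_force"],s["time_s"])
z=.116
while z>.108:
    z-=.0006; line_to([*T,z],velocity=.03); pause(.08); s=sense(); f=s["wrist_force"][2]-f0
    print(round(z,4),np.round(s["position"],4),np.round(s["wrist_force"],1),np.round(s["wrist_torque"],2))
    if f>18: break
c=read_camera("wrist"); np.savez("wrist5.npz",**c); s=sense(); print(s["time_s"],s["grip_width"])
cv2.imwrite("pics/w5.png",c["pixels"][:,:,::-1])
```

```text
apron edge 0.18040188590112716 51.73380631946851 -1.22842001364923 78.60082209581189
[0.46934596 0.11607074 0.11598623] [ 0.29521597 -0.69072055 -2.44065786] 15.925
0.1154 [0.4694 0.1159 0.1155] [ 0.2 -1.5 -1.1] [-0.02  0.15 -0.  ]
0.1148 [0.4694 0.1159 0.1154] [-1.2  0.8  5.8] [-0.15  0.48 -0.05]
0.1142 [0.4694 0.1158 0.1154] [-2.6  0.  13.3] [-0.15  0.83  0.01]
0.1136 [0.4693 0.1158 0.1154] [-4.2 -0.4 21.7] [-0.2   1.2   0.04]
17.3083 0.011775320194966493
```

View pics/w5.png

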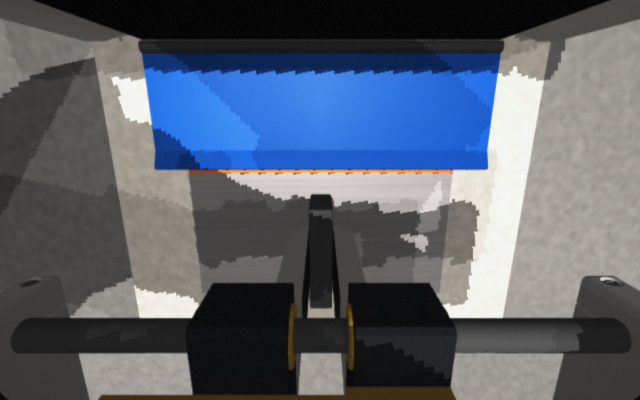

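Run:
```python
from h import *
y=np.radians(78.6); u=np.array([np.cos(y),np.sin(y)]); n=np.array([-u[1],u[0]])
c=dict(np.load("wrist5.npz")); m=cv2.inRange(hsv(c),(100,120,40),(130,255,255))
r=[(np.flatnonzero(m[k]).min(),np.flatnonzero(m[k]).max()) for k in(164,167)]; print(r)
s=sense(); T=np.array(s["position"])[:2]
E=ray(c,[[r[1][0]-.5,170],[r[1][1]+.5,170]],.023); mid=E.mean(0)[:2]-T
print("apron width",np.linalg.norm(E[1]-E[0]),"fwd,lat",mid@u*1e3,mid@n*1e3)
print("tool z tilt",np.round(np.array(s["eef_rot"])[:,2],4),"F",np.round(s["wrist_force"],1),s["time_s"])
pause(.5); s=sense(); print(np.round(s["wrist_force"],1),s["position"])
```

```text
[(np.int64(155), np.int64(487)), (np.int64(155), np.int64(487))]
apron width 0.18027329257075325 fwd,lat 43.84978300568127 -0.6463583497394989
tool z tilt [ 9.0e-04  1.9e-03 -1.0e+00] F [-4.7  0.3 20.8] 17.3083
[-4.4 -0.2 20.4] [0.46933535 0.11577859 0.11539961]
```

```bash
python3 -c "
from rig import *
job_done()"
```

```text
the job is handed in; nothing more can be done
```

I gripped the metal strip by its rib, carried it to the board and slid its front edge under the apron. I then pressed it down and handed the job in at about 18 s with the grip held; `job_done` gives no verdict.

- **Position:** the orange line's centre is about 0.7 mm short of the apron's edge, so the edge falls within the 5 mm line. The strip is within 0.1 mm of centre and about 0.1° of square.
- **Apron:** it still measures 180.3 mm wide at its resting height (180 mm given), so it looks unlifted. I had no direct reading of the hinge angle.
- **Press:** about 23 N downward, steady over a 0.5 s hold. The tool was tilted about 0.1°, and a sideways force of about 4 N remained.
- **Disagreement:** one apron reading during the slide was wrong because the apron's slanted sides confused the fit. I read the edge from its corner pixels instead, and that agreed with the earlier measurements.
- **Everything else:** I touched nothing else that I know of, and the wrist force showed no other contact. I took no last overall picture to confirm the spare strip and the other things are where they were.

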